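# Roll the polishing disc into its parking dock

### The arm

A 6-joint arm with a two-finger parallel gripper is mounted at the origin on a cart in front of the work surface, level with it; the furniture and walls round the work are solid. World frame = base frame: x ahead of the robot, y to its left, z up, the work surface at z = 0. Lengths are in m, angles in rad, forces in N, time in s.
With the tool pointing down it reaches from about 0.325 to 0.9 m from the base axis. Payload 6.1 kg.
Tool frame: the origin (TCP) lies midway between the tips of the shut fingers; the grasp point (between the pads) lies 19 mm behind it; z points along the fingers, y is the line along which they close (so a half turn about z gives the same grasp; the last joint's range is limited). The gripper opens to 87 mm and grips with 3 to 60 N. Pads are 19 mm wide; open, the fingers measure 117 mm over their backs; the gripper's body (75 mm by 190 mm) begins 51 mm behind the grasp point.
Start: joints at [-1.245, 0.22, 1.526, -0, 1.395, -0.126], TCP at [0.273, -0.562, 0.223] pointing down, gripper open.
Joint ranges: [-2.98, 2.98], [-0.91, 2.08], [0.09, 2.57], [-1.24, 4.39], [0.2, 2.65], [-2.68, 2.68]. Speed limits (rad/s): [2.57, 2.57, 3.01, 3.14, 3.14, 3.14].

### API

Orientations are given as a 3x3 rotation matrix whose columns are the frame's x, y, z axes.
In Python, from rig import env, eyes gives the robot as it stands.
- The arm moves only by the tool carry_out, never from a script. Its argument "moves" is a list of rows, each an object with "hand": the opening, from -1 (shut) to 1 (fully open); "slide": the shift along the world's x, y, z in m, a list of three; "rot": the turn, a rotation vector about the world's x, y, z in degrees, a list of three. In form: [{"hand": hand, "slide": [x, y, z], "rot": [rx, ry, rz]}, ...]. A call has exactly 8 rows; each row is the pose to reach, as a shift and turn from the pose commanded when the call began; what a row does not reach only later rows make up. A row lasts 1/10 s, in which the tool goes at most 50 mm and 8.59 degrees, less where a joint would pass 70% of its speed; a pose out of reach is approached as far as the arm can. A call with a gripper value outside its range is refused whole. The fingers move at their own pace and stop on an object; "force" is the grip in N (left out, the last holds). Time passes only in rows, so rows that repeat a pose let the fingers close, or fill a call up. It gives the time, the measured TCP pose, the force, the opening and the grip force at its end, in the units of the state.
- env.observe(): the state, without advancing time (a new reading comes with each control period).
- eyes.capture(name): name is "side" or "top" or "wrist"; returns the picture (400x640x3 uint8, red, green, blue); there is no depth.
- eyes.get_calibration(name): a dict with "intrinsics" (3x3 intrinsics, pixels), "R" (3x3) and "t" (3): a world point X has camera coordinates R X + t; the wrist camera has in their place "T_tool_cam" (4x4, takes a point from camera to tool coordinates, whose origin is the TCP and whose axes are the flange's). Camera axes: x right, y down, z forward; pixel columns grow to the right and rows downward; lengths in m; the calibration is good to about 2 mm. A picture is of the moment at which its call begins: read the wrist's pose just before it. get_calibration takes no time and is no camera call.
- env.sign_off(): hands the job in; it is judged then, once.
Trained networks look in the newest picture that a camera, given by its name, has taken for a name from the list of things; names that differ only in an ending like _2 or _b are one class to them, and where a whole thing is asked for, a point or a joint stands for the part that bears it (a point fixed in the world has none). Each returns a list of dicts, best first, with "conf" (0 to 1); they miss things now and then, are a little off and sometimes report something else, mostly with a low value. They report only what shows in the picture. A call takes as long as a camera call.
- eyes.spot_in(name, camera): "rect" ([left, top, right, bottom] as shares, 0 to 1, of the picture: columns of its width, rows of its height, round what is visible of it).
The state is a dict: "clock": time; "joint_positions": joint angles; "qd": joint speeds; "joint_torque": joint torques, N m; "ee_pos": TCP position; "orientation": TCP orientation; "force": force on the tool from outside, world axes, zero at the start; "ft_torque": the same for the moment, N m; "grip_width": finger opening in m; "grip_force": force on a finger pad.
Only numpy, scipy, OpenCV 4.12 (cv2) and the standard library are available. Lean on these libraries where they do the work, as an engineer would, in place of code of your own. Each camera call takes 0.05 s, during which the arm holds its last target. There are 200 camera calls.

### The job

Take the polishing disc off its leaning rest and set it upright on its rim on the bench in line with the mouth of the blue parking dock, red dot uppermost, about half a turn of rolling short of its parked place, and let go of it. Then roll it on its rim, without carrying it, sliding it or letting it fall, into the dock until it meets the end stop, so that the red dot has rolled round to the bottom; leave it standing there. Leave the jar, tape roll and mug where they are.

Things in the scene. Friction and masses are not known exactly. Their poses are not given: they have to be found in the camera images.
- disc_center (a point): Centre of the polishing disc: black rubber rim, silver faces, diameter 120 mm, 26 mm thick, 0.3 to 0.65 kg. x axis: the axle (level when the disc stands). z axis: from the centre to the red dot, 40 mm out on both faces. It starts in the rest, dot uppermost. Rolling resistance stops it within some 10 mm when gently let go; upright within 8 degrees it stands by itself.
- disc: The same disc; its origin and axes are those of point disc_center.
- rest: Aluminium leaning rest, fixed; base 85 (x) by 96 mm. Origin on the bench under the leaning disc's centre, which is 76 mm up. The disc's top leans 0.35 rad to the rest's -x side against a plate reaching 4 mm above disc centre: the upper disc is free on both faces. The rim sits on two pegs: lift the disc 15 mm along its own plane to clear them, then move it off to the rest's +x side.
- dock: Blue parking dock, fixed: two cheeks 44 mm high, 36 mm apart, along y; flared mouth at +y (ends 89 mm from origin); end stop 70 mm high with a rubber pad at -y. No floor: the disc runs on the bench. Origin on the bench under the parked disc's centre (x = y = 0, 60 mm up, when the disc touches the stop). The disc rolls in along -y, axle along x. Half a turn is 188 mm of travel.
- jar_mid (a point): Bystander: white powder jar with black lid, 66 mm diameter, 84 mm high; point half-way up.
- tape_mid (a point): Bystander: tape roll lying flat, 100 mm diameter, 25 mm high; point half-way up.
- mug_mid (a point): Bystander: green mug, 96 mm high; point half-way up.

How it is judged:
By the outcome, as a careful person would: the job done as asked, in the order asked, and still so for the second after the job is handed in, with the robot touching nothing.
It also fails if it takes over 72 s, if anything falls off the work surface, if the arm or the gripper's body presses on something with over 40 N, if the wrist force passes 120 N, or if a joint passes its speed limit or range.

## Working session

There is one attempt and no reset: what is moved stays moved. The work goes in short steps, Python scripts to look and compute and a tool call to move; the robot and the scene stay as the last step left them, time stands still between calls to the robot, and variables do not carry over. Pictures are saved under pics/ and viewed, at most 10 in all, crops included, and the job is handed in when it is done.

Besides the shell and the picture viewer there is one more tool, called after "Request:" by a JSON object that holds its "api" and its "payload". carry_out: Moves the arm, as the interface text tells. Its arguments: {"type":"object","properties":{"moves":{"type":"array"},"force":{"type":"number"}},"required":["moves"]}

```bash
mkdir -p pics; ls; python3 - <<'E'
from rig import env, eyes
import cv2,numpy as np
for c in ["side","top"]:
    im=eyes.capture(c); cv2.imwrite(f"pics/{c}0.png",im[:,:,::-1])
    k=eyes.get_calibration(c); print(c,k)
    for n in ["disc","rest","dock","jar_mid","tape_mid","mug_mid"]:
        for d in eyes.spot_in(n,c)[:2]: print(n,np.round(np.array(d["rect"])*[640,400,640,400],1),round(d["conf"],2))
print(env.observe())
E
```

```text
pics
side {'intrinsics': array([[423.47323302,   0.        , 317.05627182],
       [  0.        , 423.47323302, 202.44565729],
       [  0.        ,   0.        ,   1.        ]]), 'R': array([[-0.99232416, -0.12213264, -0.01940032],
       [-0.06427072,  0.64337357, -0.76284974],
       [ 0.1056505 , -0.75574736, -0.64628469]]), 't': array([0.56920742, 0.06989144, 1.0337511 ])}
disc [314.9 250.3 355.5 304.6] 0.97
rest [308.1 272.7 359.7 327.3] 0.93
dock [299.9 177.1 355.1 240.8] 0.96
jar_mid [280.4 127.5 306.3 163.5] 0.57
tape_mid [286.4 325.1 341.4 380.9] 0.88
mug_mid [217.3 293.7 275.1 371.9] 0.59
top {'intrinsics': array([[413.24883298,   0.        , 324.52219062],
       [  0.        , 413.24883298, 202.34122628],
       [  0.        ,   0.        ,   1.        ]]), 'R': array([[-0.00919585, -0.9999502 ,  0.00387791],
       [-0.99856805,  0.00897861, -0.05273734],
       [ 0.0526999 , -0.00435732, -0.99860089]]), 't': array([0.06811282, 0.55782729, 1.29759106])}
disc [236.9 203.4 280.7 234.5] 0.95
rest [253.6 212.2 277.7 238.7] 0.5
dock [313.8 187.2 368.8 227. ] 0.94
jar_mid [41
[... 243 characters left out ...]
26078905e-01]), 'qd': array([-2.73823581e-04, -2.97918742e-04, -2.29701359e-05, -1.38769677e-03,
        4.14286098e-04, -9.85404878e-04]), 'joint_torque': array([-2.80656022e-04, -4.94397175e+01, -3.87624013e+01,  6.98849768e-02,
        4.65336232e-02,  5.44289477e-06]), 'ee_pos': array([ 0.27287839, -0.56231016,  0.22259221]), 'orientation': array([[ 8.99669495e-01,  4.36571642e-01,  4.21205602e-05],
       [ 4.36571644e-01, -8.99669490e-01, -8.76709126e-05],
       [-3.80051390e-07,  9.72634878e-05, -9.99999995e-01]]), 'force': array([-0.33239919,  0.26286721,  0.46100556]), 'ft_torque': array([-0.06806621,  0.03264329,  0.01590689]), 'grip_force': 0.0, 'grip_width': 0.08708204990648155}
```

```bash
python3 - <<'E'
import cv2
a=cv2.imread("pics/side0.png")[110:390,200:400]; b=cv2.imread("pics/top0.png")[140:250,190:450]
cv2.imwrite("pics/s0.png",cv2.resize(a,None,fx=2.14,fy=2.14,interpolation=3)); cv2.imwrite("pics/t0.png",cv2.resize(b,None,fx=3,fy=3,interpolation=3))
E
```

```text
(no output)
```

View pics/s0.png

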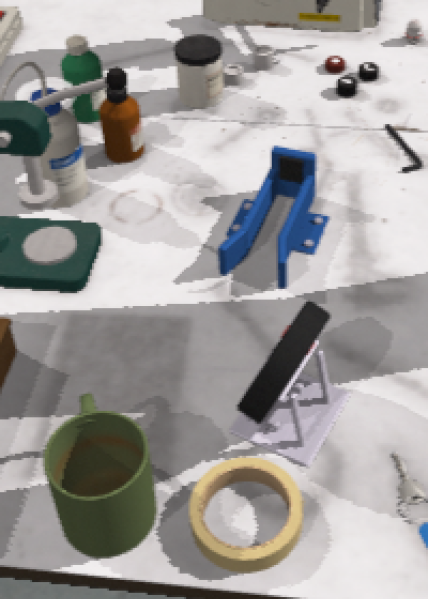

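View pics/t0.png

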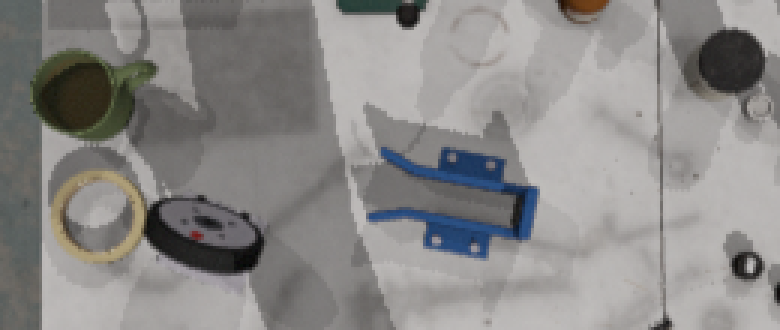

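The side view shows the mug at (100,480), tape at (245,512), the disc leaning to world −x at (285,360), and the dock at (270,220). In the top view the disc face is at (205,232) with its red dot at (195,237). The dock mouth ends are at about (382,150) and (370,217), and the stop is at (528,213).

```bash
cat > h.py <<'E'
import numpy as np
from rig import env, eyes
from scipy.optimize import least_squares
from scipy.spatial.transform import Rotation as Ro
def cam(n, pose=None):
    k=eyes.get_calibration(n)
    if n!="wrist": return k["intrinsics"],k["R"],k["t"]
    T=np.asarray(k["T_tool_cam"]); p,R=pose
    Rc=R@T[:3,:3]; c=R@T[:3,3]+p
    return k["intrinsics"],Rc.T,-Rc.T@c
def proj(X,C):
    K,R,t=C; c=np.atleast_2d(X)@R.T+t; q=c@K.T; return q[:,:2]/q[:,2:]
def toplane(uv,z,C):
    K,R,t=C; d=np.linalg.inv(K)@np.c_[np.atleast_2d(uv),np.ones(len(np.atleast_2d(uv)))].T
    d=(R.T@d).T; o=-R.T@t; return o+d*((z-o[2])/d[:,2])[:,None]
def discR(yaw,tilt):
    # columns axle, in-plane horizontal, up(dot); top leans to -x by tilt
    return (Ro.from_euler('z',yaw)*Ro.from_euler('y',-tilt)).as_matrix()
def discpts(c,R):
    a=np.linspace(0,2*np.pi,72,endpoint=False)
    P=np.concatenate([np.c_[s*.013+0*a,.06*np.cos(a),.06*np.sin(a)] for s in(-1,1)])
    return P@R.T+c
def rot_to(R): # rotation vector deg from current commanded (measured) pose
    return Ro.from_matrix(R@np.asarray(env.observe()["orientation"]).T).as_rotvec(degrees=True)
E
python3 - <<'E'
from h import *
S,T=cam("side"),cam("top")
rs=np.array([314.9,250.3,355.5,304.6]); rt=np.array([236.9,203.4,280.7,234.5])
def f(p):
    P=discpts([p[0],p[1],.076],discR(p[2],.35)); r=[]
    for C,b in((S,rs),(T,rt)):
        q=proj(P,C); r+=list(np.r_[q.min(0),q.max(0)]-b)
    return r
s=least_squares(f,[.55,.2,-.3]); print("disc",s.x,np.round(s.fun,1))
def tp(u,v,z): return toplane([190+u/3,140+v/3],z,T)[0]
print("dotproj",(proj([s.x[0],s.x[1],.076]+discR(s.x[2],.35)@[.013,0,.04],T)-[190,140])*3)
m=(tp(382,150,.044)+tp(370,217,.044))/2; e=(tp(536,188,.07)+tp(526,240,.07))/2
d=(m-e)[:2]; d/=np.linalg.norm(d); o=m[:2]-.089*d
print("dock",o,"ydir",d,"yaw",-np.arctan2(d[0],d[1]),"spot",o+.188*d, np.linalg.norm((m-e)[:2]))
print("tape",tp(98,217,.025),"mug",tp(80,95,.096),tp(155,70,.06))
print(eyes.get_calibration("wrist"))
p,yaw=s.x[:2],s.x[2]; D=discR(yaw,.35)
c=np.r_[p,.076]
for sgn in(1,-1):
    z=-D[:,2]; y=sgn*D[:,0]; R=np.c_[np.cross(y,z),y,z]
    print("rot",rot_to(R),"tcp grasp",c+.019*D[:,2],"pre",c+.13*D[:,2], "from", env.observe()["ee_pos"])
E
```

```text
disc [ 0.5046186   0.26140786 -0.4051183 ] [-3.  -2.2  1.7  1.6  1.4  3.  -1.4 -0.9]
dotproj [[199.82847444 239.94174037]]
dock [0.54210812 0.00463704] ydir [0.21034658 0.97762688] yaw -0.2119294606597879 spot [0.58165328 0.18843089] 0.16079241118339774
tape [0.52930465 0.38349541 0.025     ] mug [0.64876214 0.38466747 0.096     ] [0.67855558 0.31716532 0.06      ]
{'intrinsics': array([[330.6889571 ,   0.        , 317.08409484],
       [  0.        , 330.6889571 , 200.45492494],
       [  0.        ,   0.        ,   1.        ]]), 'T_tool_cam': array([[ 6.49294590e-04, -9.63867483e-01, -2.66381405e-01,
         7.35542321e-02],
       [ 9.99999758e-01,  5.59270775e-04,  4.13810862e-04,
         1.04877372e-03],
       [-2.49879499e-04, -2.66381609e-01,  9.63867613e-01,
        -1.62692403e-01],
       [ 0.00000000e+00,  0.00000000e+00,  0.00000000e+00,
         1.00000000e+00]])}
rot [-14.13727342 -14.81292438  40.47774167] tcp grasp [0.49863089 0.26397563 0.09384808] pre [0.46365011 0.27897677 0.19811845] from [ 0.27287839 -0.56231016  0.22259221]
rot [  18.75143142  -17.89621328 -137.324324  ] tcp grasp [0.49863089 0.26397563 0.09384808] pre [0.46365011 0.27897677 0.19811845] from [ 0.27287839 -0.56231016  0.22259221]
```

Request:
{"api": "carry_out", "payload": {"moves": [{"hand": 1, "slide": [0.0175, 0.039, 0.002], "rot": [0, 0, 3.25]}, {"hand": 1, "slide": [0.035, 0.078, 0.004], "rot": [0, 0, 6.5]}, {"hand": 1, "slide": [0.0525, 0.117, 0.006], "rot": [0, 0, 9.75]}, {"hand": 1, "slide": [0.07, 0.156, 0.008], "rot": [0, 0, 13]}, {"hand": 1, "slide": [0.0875, 0.195, 0.01], "rot": [0, 0, 16.25]}, {"hand": 1, "slide": [0.105, 0.234, 0.012], "rot": [0, 0, 19.5]}, {"hand": 1, "slide": [0.1225, 0.273, 0.014], "rot": [0, 0, 22.75]}, {"hand": 1, "slide": [0.14, 0.312, 0.016], "rot": [0, 0, 26]}]}}

```text
clock: 1.5
ee_pos: [0.4133, -0.2487, 0.2389]
orientation: [[0.616, 0.788, 0.001], [0.788, -0.616, -0.0], [0.0, 0.001, -1.0]]
force: [0.7, -0.8, 0.2]
grip_width: 0.087
grip_force: 0.0
```

Request:
{"api": "carry_out", "payload": {"moves": [{"hand": 1, "slide": [0.0175, 0.039, 0.002], "rot": [0, 0, 3.25]}, {"hand": 1, "slide": [0.035, 0.078, 0.004], "rot": [0, 0, 6.5]}, {"hand": 1, "slide": [0.0525, 0.117, 0.006], "rot": [0, 0, 9.75]}, {"hand": 1, "slide": [0.07, 0.156, 0.008], "rot": [0, 0, 13]}, {"hand": 1, "slide": [0.0875, 0.195, 0.01], "rot": [0, 0, 16.25]}, {"hand": 1, "slide": [0.105, 0.234, 0.012], "rot": [0, 0, 19.5]}, {"hand": 1, "slide": [0.1225, 0.273, 0.014], "rot": [0, 0, 22.75]}, {"hand": 1, "slide": [0.14, 0.31, 0.016], "rot": [0, 0, 26]}]}}

```text
clock: 2.3
ee_pos: [0.5534, 0.0617, 0.2549]
orientation: [[0.207, 0.978, 0.001], [0.978, -0.207, -0.0], [0.0, 0.001, -1.0]]
force: [0.4, 0.6, 0.3]
grip_width: 0.0871
grip_force: 0.0
```

```bash
cat >> h.py <<'E'
def wshot(name):
    import cv2
    o=env.observe(); pose=(np.array(o["ee_pos"]),np.array(o["orientation"])); im=eyes.capture("wrist")
    cv2.imwrite(f"pics/{name}.png",im[:,:,::-1]); np.savez(f"pics/{name}.npz",p=pose[0],R=pose[1])
    return im,cam("wrist",pose)
def wload(name):
    z=np.load(f"pics/{name}.npz"); return cam("wrist",(z["p"],z["R"]))
E
python3 - <<'E'
from h import *
im,C=wshot("w1"); print(env.observe()["clock"],env.observe()["ee_pos"])
E
```

```text
2.35 [0.55511295 0.06669651 0.25517577]
```

View pics/w1.png

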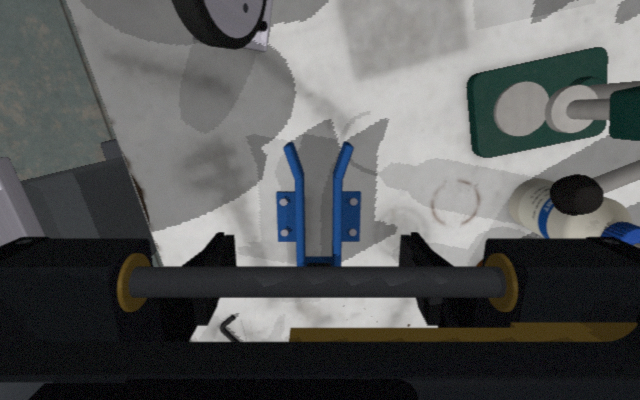

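The wrist view shows the dock from above: flare ends at about (290,145) and (349,145), cheeks down to the stop at (320,262), with the disc at upper left (225,20). Next I'll fit the dock axis from the blue mask in a settled picture.

```bash
python3 - <<'E'
from h import *
import cv2
im,C=wshot("w2"); print(env.observe()["ee_pos"])
h=cv2.cvtColor(im,cv2.COLOR_RGB2HSV); m=((h[...,0]>100)&(h[...,0]<122)&(h[...,1]>140)&(h[...,2]>50)).astype(np.uint8)
m[:,:260]=0;m[:,390:]=0;m[:120]=0;m[268:]=0
rows=np.where(m.any(1))[0]; print("rows",rows[0],rows[-1])
mid=[]
for r in range(rows[0],265,4):
    x=np.where(m[r])[0]; inner=x
    g=np.where(np.diff(x)>12)[0]
    i=[(x[k],x[k+1]) for k in g if x[k+1]-x[k]<70]; i=max(i,key=lambda a:a[1]-a[0]) if i else None
    print(r,x[0],x[-1],i)
    if i and 184<r<250: mid.append([(i[0]+i[1])/2,r])
P=toplane(mid,.03,C)[:,:2]; c=P.mean(0); d=np.linalg.svd(P-c)[2][0]; d*=np.sign(d[1]); print("axis",c,d,"yaw",-np.arctan2(d[0],d[1]))
E
```

```text
[0.5540776  0.06393836 0.25484657]
rows 148 266
148 289 347 (np.int64(291), np.int64(344))
152 284 351 (np.int64(293), np.int64(342))
156 284 350 (np.int64(294), np.int64(340))
160 286 349 (np.int64(295), np.int64(339))
164 287 347 (np.int64(297), np.int64(337))
168 288 346 (np.int64(298), np.int64(336))
172 290 345 (np.int64(300), np.int64(335))
176 292 343 (np.int64(301), np.int64(333))
180 293 342 (np.int64(302), np.int64(333))
184 294 340 (np.int64(302), np.int64(333))
188 295 340 (np.int64(302), np.int64(333))
192 295 340 (np.int64(302), np.int64(332))
196 294 341 (np.int64(302), np.int64(332))
200 276 358 (np.int64(302), np.int64(332))
204 276 358 (np.int64(302), np.int64(332))
208 276 358 (np.int64(302), np.int64(332))
212 277 358 (np.int64(302), np.int64(332))
216 277 358 (np.int64(302), np.int64(332))
220 277 357 (np.int64(302), np.int64(332))
224 277 357 (np.int64(302), np.int64(332))
228 277 357 (np.int64(302), np.int64(332))
232 277 357 (np.int64(302), np.int64(332))
236 277 357 (np.int64(302), np.int64(332))
240 278 357 (np.int64(303), np.int64(332))
244 278 357 (np.int64(303), np.int64(332))
248 296 339 (np.int64(303), np.int64(332))
252 296 339 (np.int64(302), np.int64(332))
256 296 339 (np.int64(302), np.int64(332))
260 296 338 (np.int64(303), np.int64(333))
264 296 338 None
axis [0.54551322 0.01087088] [0.19671718 0.98046028] yaw -0.19800854550328462
```

```bash
python3 - <<'E'
from h import *
C=wload("w2")
c=np.array([.5455,.0109]); d=np.array([.1967,.9805])
for r in (147,149): 
    M=toplane([317,r],.044,C)[0][:2]; s=(M-c)@d; o=c+d*(s-.089); print(r,"o",o,"spot",o+.188*d)
D=discR(-.405,.35); R=np.c_[D[:,1],D[:,0],-D[:,2]]
p=np.array([.5046,.2614,.076])+.15*D[:,2]
print(rot_to(R),p-env.observe()["ee_pos"])
E
```

```text
147 o [0.54546452 0.01072313] spot [0.58244412 0.19505713]
149 o [0.54502515 0.00853301] spot [0.58200475 0.19286701]
[ -6.1261541  -19.07902891 -11.34133797] [-0.09675132  0.21772786 -0.03794067]
```

Request:
{"api": "carry_out", "payload": {"moves": [{"hand": 1, "slide": [-0.016, 0.036, -0.006], "rot": [-1, -3.2, -1.9]}, {"hand": 1, "slide": [-0.032, 0.072, -0.012], "rot": [-2, -6.4, -3.8]}, {"hand": 1, "slide": [-0.048, 0.109, -0.018], "rot": [-3, -9.5, -5.7]}, {"hand": 1, "slide": [-0.064, 0.145, -0.025], "rot": [-4, -12.7, -7.6]}, {"hand": 1, "slide": [-0.08, 0.181, -0.031], "rot": [-5, -15.9, -9.5]}, {"hand": 1, "slide": [-0.097, 0.218, -0.038], "rot": [-6.1, -19.1, -11.3]}, {"hand": 1, "slide": [-0.097, 0.218, -0.038], "rot": [-6.1, -19.1, -11.3]}, {"hand": 1, "slide": [-0.097, 0.218, -0.038], "rot": [-6.1, -19.1, -11.3]}]}}

```text
clock: 3.2
ee_pos: [0.4548, 0.2785, 0.2163]
orientation: [[0.396, 0.863, 0.314], [0.918, -0.372, -0.136], [-0.001, 0.342, -0.94]]
force: [-0.1, -0.7, 0.8]
grip_width: 0.0869
grip_force: 0.0
```

```bash
python3 - <<'E'
from h import *
import cv2
im,C=wshot("w3"); print(env.observe()["ee_pos"])
print([(np.round(np.array(d["rect"])*[640,400,640,400],1),d["conf"]) for d in eyes.spot_in("disc","wrist")])
P=discpts(np.array([.5046,.2614,.076]),discR(-.405,.35)); q=proj(P,C); print(q.min(0),q.max(0))
v=im.copy()
for a in (q[:72],q[72:]): cv2.polylines(v,[a.round().astype(np.int32)],True,(0,255,0),1)
cv2.imwrite("pics/w3o.png",v[:,:,::-1])
E
```

```text
[0.45592487 0.27742139 0.21673752]
[(array([305.1, 111.9, 339.9, 244.9]), 0.76)]
[300.23239019 118.82874653] [333.42662171 245.62948301]
```

View pics/w3o.png

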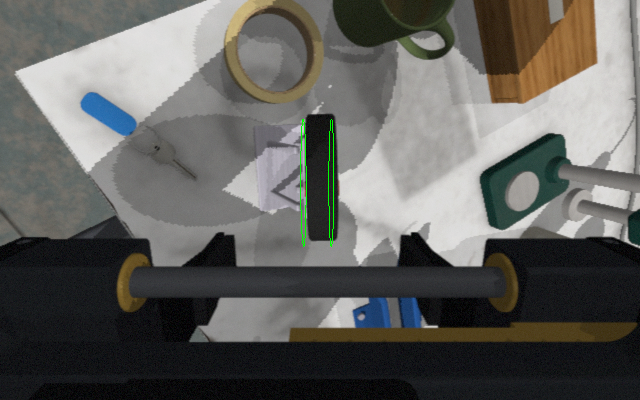

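The overlay shows the real disc (black rim) at columns 306–338 and rows 113–241. The model sits about 6 px left and 5 px low, and the yaw nearly matches. I'll refine by fitting the dark rim mask.

```bash
python3 - <<'E'
from h import *
import cv2
im=cv2.imread("pics/w3.png"); C=wload("w3")
m=(im.max(2)<75).astype(np.uint8); m[235:]=m[235:]; 
n,l,st,_=cv2.connectedComponentsWithStats(m[:,280:360]); k=l[170,320-280]; M=(l==k); print(st[k])
ys,xs=np.where(M); xs=xs+280
L=[];Rr=[]
for r in range(130,226,5):
    x=xs[ys==r]; L.append(x.min());Rr.append(x.max())
rr=np.arange(130,226,5); print(L,Rr); pl=np.polyfit(rr,L,1);pr=np.polyfit(rr,Rr,1); print(pl,pr)
def f(p):
    P=discpts(np.array([p[0],p[1],.076]),discR(p[2],.35)); q=proj(P,C); h=cv2.convexHull(q.astype(np.float32))[:,0]
    from numpy import interp
    out=[q[:,1].min()-ys.min(), q[:,1].max()-ys.max()-1]
    c=q[:,1].mean()
    for r in (135,177,220):
        # hull crossing
        xx=[]
        for a,b in zip(h,np.roll(h,-1,0)):
            if (a[1]-r)*(b[1]-r)<0: xx.append(a[0]+(b[0]-a[0])*(r-a[1])/(b[1]-a[1]))
        out+=[min(xx)-np.polyval(pl,r),max(xx)-np.polyval(pr,r)-1]
    return np.array(out)
s=least_squares(f,[.508,.265,-.405],x_scale=[.01,.01,.1],diff_step=1e-3); print(s.x,s.fun.round(1))
D=discR(s.x[2],.35); R=np.c_[D[:,1],D[:,0],-D[:,2]]; g=np.r_[s.x[:2],.076]+.019*D[:,2]
print(rot_to(R),g-env.observe()["ee_pos"],g)
E
```

```text
[  24  114   34  127 3901]
[np.int64(306), np.int64(304), np.int64(305), np.int64(305), np.int64(305), np.int64(305), np.int64(305), np.int64(305), np.int64(306), np.int64(306), np.int64(306), np.int64(306), np.int64(306), np.int64(306), np.int64(307), np.int64(307), np.int64(307), np.int64(307), np.int64(307), np.int64(308)] [np.int64(335), np.int64(335), np.int64(335), np.int64(336), np.int64(336), np.int64(336), np.int64(336), np.int64(336), np.int64(336), np.int64(336), np.int64(337), np.int64(337), np.int64(337), np.int64(337), np.int64(337), np.int64(337), np.int64(337), np.int64(337), np.int64(337), np.int64(337)]
[2.96240602e-02 3.00691729e+02] [2.27067669e-02 3.32319549e+02]
[ 0.51032279  0.26342295 -0.37671957] [-0.2  0.2 -0.2  0.2 -0.8  1.  -0.3  0.2]
[-0.03924401 -0.00579218  1.98894148] [ 0.04767178 -0.01090742 -0.12312982] [0.50426459 0.26581966 0.09384808]
```

Request:
{"api": "carry_out", "payload": {"moves": [{"hand": 1, "slide": [0.012, 0.003, -0.015], "rot": [0, 0, 1]}, {"hand": 1, "slide": [0.02, 0, -0.04], "rot": [0, 0, 2]}, {"hand": 1, "slide": [0.029, -0.004, -0.067], "rot": [0, 0, 2]}, {"hand": 1, "slide": [0.038, -0.007, -0.095], "rot": [0, 0, 2]}, {"hand": 1, "slide": [0.0435, -0.009, -0.11], "rot": [0, 0, 2]}, {"hand": 1, "slide": [0.0477, -0.011, -0.123], "rot": [0, 0, 2]}, {"hand": 1, "slide": [0.0477, -0.011, -0.123], "rot": [0, 0, 2]}, {"hand": 1, "slide": [0.0477, -0.011, -0.123], "rot": [0, 0, 2]}]}}

```text
clock: 4.1
ee_pos: [0.5044, 0.2658, 0.0941]
orientation: [[0.369, 0.873, 0.319], [0.93, -0.347, -0.125], [0.001, 0.343, -0.939]]
force: [-0.3, -0.0, 0.1]
grip_width: 0.0868
grip_force: 0.0
```

Request:
{"api": "carry_out", "payload": {"moves": [{"hand": 0.2, "slide": [0, 0, 0], "rot": [0, 0, 0]}, {"hand": 0, "slide": [0, 0, 0], "rot": [0, 0, 0]}, {"hand": -0.2, "slide": [0, 0, 0], "rot": [0, 0, 0]}, {"hand": -0.5, "slide": [0, 0, 0], "rot": [0, 0, 0]}, {"hand": -0.5, "slide": [0, 0, 0], "rot": [0, 0, 0]}, {"hand": -0.5, "slide": [0, 0, 0], "rot": [0, 0, 0]}, {"hand": -0.5, "slide": [0, 0, 0], "rot": [0, 0, 0]}, {"hand": -0.5, "slide": [0, 0, 0], "rot": [0, 0, 0]}], "force": 20}}

```text
clock: 4.9
ee_pos: [0.5035, 0.2667, 0.0935]
orientation: [[0.367, 0.874, 0.319], [0.93, -0.345, -0.125], [0.001, 0.342, -0.94]]
force: [0.2, -0.6, 0.6]
grip_width: 0.0308
grip_force: 0.0
```

Request:
{"api": "carry_out", "payload": {"moves": [{"hand": -0.7, "slide": [0, 0, 0], "rot": [0, 0, 0]}, {"hand": -0.7, "slide": [0, 0, 0], "rot": [0, 0, 0]}, {"hand": -0.7, "slide": [0, 0, 0], "rot": [0, 0, 0]}, {"hand": -0.7, "slide": [0, 0, 0], "rot": [0, 0, 0]}, {"hand": -0.7, "slide": [0, 0, 0], "rot": [0, 0, 0]}, {"hand": -0.7, "slide": [0, 0, 0], "rot": [0, 0, 0]}, {"hand": -0.7, "slide": [0, 0, 0], "rot": [0, 0, 0]}, {"hand": -0.7, "slide": [0, 0, 0], "rot": [0, 0, 0]}], "force": 40}}

```text
clock: 5.7
ee_pos: [0.5035, 0.2667, 0.0935]
orientation: [[0.367, 0.874, 0.319], [0.93, -0.345, -0.125], [0.001, 0.342, -0.94]]
force: [-0.2, 0.1, 0.1]
grip_width: 0.0256
grip_force: 40.0
```

Request:
{"api": "carry_out", "payload": {"moves": [{"hand": -0.7, "slide": [-0.003, 0.001, 0.009], "rot": [0, 0, 0]}, {"hand": -0.7, "slide": [-0.006, 0.0025, 0.019], "rot": [0, 0, 0]}, {"hand": -0.7, "slide": [-0.0095, 0.004, 0.028], "rot": [0, 0, 0]}, {"hand": -0.7, "slide": [-0.013, 0.005, 0.038], "rot": [0, 0, 0]}, {"hand": -0.7, "slide": [-0.013, 0.005, 0.045], "rot": [0, 0, 0]}, {"hand": -0.7, "slide": [0.01, -0.004, 0.055], "rot": [0, 0, 0]}, {"hand": -0.7, "slide": [0.035, -0.014, 0.065], "rot": [0, 0, 0]}, {"hand": -0.7, "slide": [0.06, -0.03, 0.07], "rot": [0, 0, 0]}]}}

```text
clock: 6.5
ee_pos: [0.5644, 0.2376, 0.1651]
orientation: [[0.365, 0.874, 0.32], [0.931, -0.344, -0.123], [0.002, 0.343, -0.939]]
force: [0.5, 0.5, -4.9]
grip_width: 0.0257
grip_force: 40.0
```

```bash
python3 - <<'E'
from h import *
import cv2
o=env.observe(); print(o["clock"],o["grip_width"],o["grip_force"],o["force"],o["ee_pos"])
D=discR(-.198,0); R=np.c_[D[:,1],D[:,0],-D[:,2]]
g=np.array([.5822,.194,.06+.019+.03])
print(rot_to(R),g-o["ee_pos"])
im=eyes.capture("side"); cv2.imwrite("pics/s1.png",cv2.resize(im[150:390,180:420,::-1],None,fx=2,fy=2))
E
```

```text
6.5 0.025651882281315715 39.98539016582072 [ 0.47703785  0.4809031  -4.93761267] [0.56437222 0.23756436 0.16508653]
[ 5.54071188 19.30008576  9.99871456] [ 0.01782778 -0.04356436 -0.05608653]
```

View pics/s1.png

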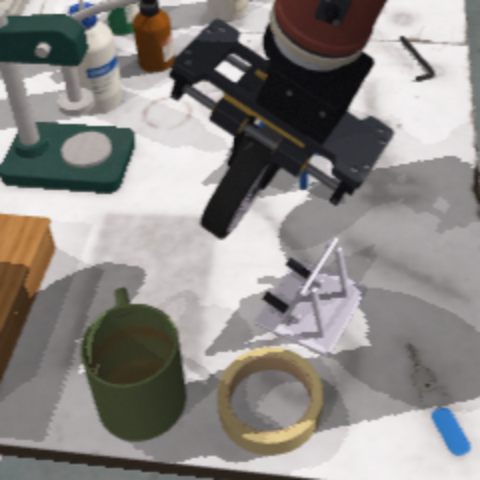

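The side view shows the disc held by the top at (240,190), well clear of the rest at (310,295), with the mug and tape undisturbed. Now I'll turn it upright above the spot.

Request:
{"api": "carry_out", "payload": {"moves": [{"hand": -0.7, "slide": [0.004, -0.009, 0], "rot": [1.1, 3.9, 2]}, {"hand": -0.7, "slide": [0.008, -0.018, 0], "rot": [2.2, 7.7, 4]}, {"hand": -0.7, "slide": [0.012, -0.027, -0.008], "rot": [3.3, 11.6, 6]}, {"hand": -0.7, "slide": [0.015, -0.036, -0.02], "rot": [4.4, 15.4, 8]}, {"hand": -0.7, "slide": [0.018, -0.0435, -0.035], "rot": [5.5, 19.3, 10]}, {"hand": -0.7, "slide": [0.018, -0.0435, -0.05], "rot": [5.5, 19.3, 10]}, {"hand": -0.7, "slide": [0.018, -0.0435, -0.056], "rot": [5.5, 19.3, 10]}, {"hand": -0.7, "slide": [0.018, -0.0435, -0.056], "rot": [5.5, 19.3, 10]}]}}

```text
clock: 7.35
ee_pos: [0.5796, 0.1936, 0.1057]
orientation: [[0.197, 0.98, -0.004], [0.98, -0.197, -0.003], [-0.004, -0.003, -1.0]]
force: [-0.6, -0.4, -5.8]
grip_width: 0.0259
grip_force: 40.0
```

```bash
python3 - <<'E'
from h import *
import cv2
D=discR(-.198,0); R=np.c_[D[:,1],D[:,0],-D[:,2]]
im,C=wshot("w4"); o=env.observe(); g=np.array([.5822,.194,.079]); print(o["clock"],rot_to(R),g-o["ee_pos"],o["force"])
P=discpts(o["ee_pos"]-[0,0,.0186],D); q=proj(P,C); v=im.copy()
for a in (q[:72],q[72:]): cv2.polylines(v,[a.round().astype(np.int32)],True,(0,255,0),1)
a=proj(np.array([[.5453,.0098,.0],[.5822,.194,.0],[.5453+.0175,.0098+.0873,0.]]),C)
cv2.imwrite("pics/w4o.png",v[:,:,::-1]); print(a)
E
```

```text
7.4 [ 0.17636576 -0.114622    0.00766741] [ 1.90281830e-03  7.11363457e-05 -2.79451070e-02] [ 0.33618611 -0.20192069 -5.42647128]
[[318.60576256 379.4514703 ]
 [318.80641282 196.84598335]
 [318.70482005 300.51235601]]
```

View pics/w4o.png

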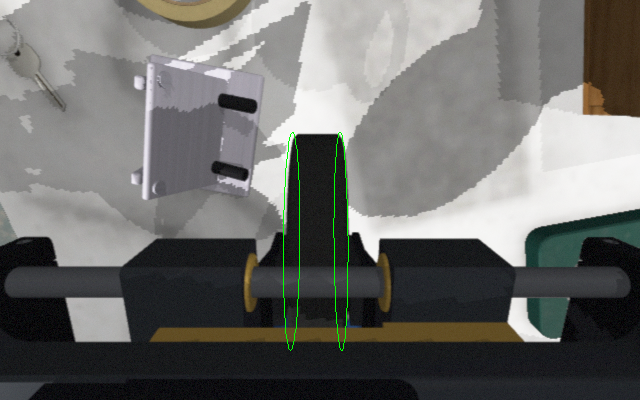

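The overlay outline agrees with the held disc (columns 285–349). The disc is upright and clear of the rest, so I'll lower it.

Request:
{"api": "carry_out", "payload": {"moves": [{"hand": -0.7, "slide": [0.001, 0, -0.008], "rot": [0, 0, 0]}, {"hand": -0.7, "slide": [0.001, 0, -0.016], "rot": [0, 0, 0]}, {"hand": -0.7, "slide": [0.001, 0, -0.022], "rot": [0, 0, 0]}, {"hand": -0.7, "slide": [0.001, 0, -0.025], "rot": [0, 0, 0]}, {"hand": -0.7, "slide": [0.001, 0, -0.026], "rot": [0, 0, 0]}, {"hand": -0.7, "slide": [0.001, 0, -0.026], "rot": [0, 0, 0]}, {"hand": -0.7, "slide": [0.001, 0, -0.026], "rot": [0, 0, 0]}, {"hand": -0.7, "slide": [0.001, 0, -0.026], "rot": [0, 0, 0]}]}}

```text
clock: 8.2
ee_pos: [0.5829, 0.1932, 0.0819]
orientation: [[0.198, 0.98, -0.0], [0.98, -0.198, -0.002], [-0.002, 0.0, -1.0]]
force: [0.4, -0.4, -4.7]
grip_width: 0.0259
grip_force: 40.0
```

Request:
{"api": "carry_out", "payload": {"moves": [{"hand": -0.7, "slide": [0, 0, -0.0005], "rot": [0, 0, 0]}, {"hand": -0.7, "slide": [0, 0, -0.001], "rot": [0, 0, 0]}, {"hand": -0.7, "slide": [0, 0, -0.0015], "rot": [0, 0, 0]}, {"hand": -0.7, "slide": [0, 0, -0.002], "rot": [0, 0, 0]}, {"hand": -0.7, "slide": [0, 0, -0.0025], "rot": [0, 0, 0]}, {"hand": -0.7, "slide": [0, 0, -0.003], "rot": [0, 0, 0]}, {"hand": -0.7, "slide": [0, 0, -0.003], "rot": [0, 0, 0]}, {"hand": -0.7, "slide": [0, 0, -0.003], "rot": [0, 0, 0]}]}}

```text
clock: 9.0
ee_pos: [0.5826, 0.1932, 0.0787]
orientation: [[0.198, 0.98, -0.001], [0.98, -0.198, -0.003], [-0.003, -0.0, -1.0]]
force: [0.5, -0.2, -2.5]
grip_width: 0.0256
grip_force: 40.0
```

Request:
{"api": "carry_out", "payload": {"moves": [{"hand": -0.7, "slide": [0, 0, -0.0005], "rot": [0, 0, 0]}, {"hand": -0.7, "slide": [0, 0, -0.0005], "rot": [0, 0, 0]}, {"hand": -0.38, "slide": [0, 0, -0.0005], "rot": [0, 0, 0]}, {"hand": -0.34, "slide": [0, 0, -0.0005], "rot": [0, 0, 0]}, {"hand": -0.3, "slide": [0, 0, -0.0005], "rot": [0, 0, 0]}, {"hand": -0.2, "slide": [0, 0, -0.0005], "rot": [0, 0, 0]}, {"hand": -0.1, "slide": [0, 0, -0.0005], "rot": [0, 0, 0]}, {"hand": 0, "slide": [0, 0, -0.0005], "rot": [0, 0, 0]}]}}

```text
clock: 9.8
ee_pos: [0.5826, 0.1932, 0.078]
orientation: [[0.198, 0.98, -0.001], [0.98, -0.198, -0.003], [-0.003, -0.0, -1.0]]
force: [-0.5, -0.5, -0.3]
grip_width: 0.0404
grip_force: 0.0
```

Request:
{"api": "carry_out", "payload": {"moves": [{"hand": 0.1, "slide": [0, 0, 0], "rot": [0, 0, 0]}, {"hand": 0.2, "slide": [0, 0, 0], "rot": [0, 0, 0]}, {"hand": 0.2, "slide": [0, 0, 0], "rot": [0, 0, 0]}, {"hand": 0.2, "slide": [0, 0, 0.015], "rot": [0, 0, 0]}, {"hand": 0.2, "slide": [0, 0, 0.04], "rot": [0, 0, 0]}, {"hand": 0.2, "slide": [0, 0, 0.07], "rot": [0, 0, 0]}, {"hand": 0.2, "slide": [0, 0, 0.09], "rot": [0, 0, 0]}, {"hand": 0.2, "slide": [0, 0, 0.09], "rot": [0, 0, 0]}]}}

```text
clock: 10.6
ee_pos: [0.5853, 0.1938, 0.1735]
orientation: [[0.198, 0.98, 0.007], [0.98, -0.198, -0.001], [0.0, 0.007, -1.0]]
force: [1.6, -0.4, 0.5]
grip_width: 0.0521
grip_force: 0.0
```

```bash
python3 - <<'E'
from h import *
import cv2
im,C=wshot("w5"); o=env.observe(); print(o["clock"],o["ee_pos"],o["force"],o["grip_width"])
P=discpts(np.array([.5826,.1932,.06]),discR(-.198,0)); q=proj(P,C); v=im.copy(); print(q.min(0),q.max(0))
for a in (q[:72],q[72:]): cv2.polylines(v,[a.round().astype(np.int32)],True,(0,255,0),1)
s=eyes.capture("side"); cv2.imwrite("pics/w5o.png",np.hstack([cv2.resize(v,(480,300)),cv2.resize(s[150:350,220:420],(300,300))])[:,:,::-1])
E
```

```text
10.65 [0.58413967 0.19356078 0.17107254] [-0.52421593 -0.64931456  0.39074043] 0.052412067620934255
[291.79867538 126.27082238] [329.87094305 268.23078192]
```

View pics/w5o.png

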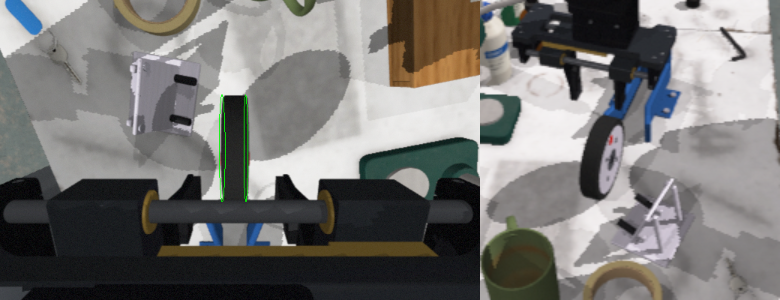

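The disc stands by itself with the red dot uppermost (wrist view, columns 220–247; side view at (603,158)), in line with the dock. Next I'll shut the fingers and go behind it to push low on the rim, with the tool tilted 10°.

Request:
{"api": "carry_out", "payload": {"moves": [{"hand": -1, "slide": [0.004, 0.02, 0.01], "rot": [-2.5, 0.5, 0]}, {"hand": -1, "slide": [0.008, 0.042, 0.01], "rot": [-5, 1, 0]}, {"hand": -1, "slide": [0.012, 0.063, 0.005], "rot": [-7.5, 1.5, 0]}, {"hand": -1, "slide": [0.015, 0.081, 0], "rot": [-9.8, 2, 0]}, {"hand": -1, "slide": [0.015, 0.081, 0], "rot": [-9.8, 2, 0]}, {"hand": -1, "slide": [0.015, 0.081, 0], "rot": [-9.8, 2, 0]}, {"hand": -1, "slide": [0.015, 0.081, 0], "rot": [-9.8, 2, 0]}, {"hand": -1, "slide": [0.015, 0.081, 0], "rot": [-9.8, 2, 0]}], "force": 20}}

```text
clock: 11.5
ee_pos: [0.5976, 0.273, 0.1682]
orientation: [[0.196, 0.98, -0.036], [0.965, -0.199, -0.173], [-0.176, -0.001, -0.984]]
force: [-0.5, -0.5, -0.6]
grip_width: 0.002
grip_force: 0.0
```

```bash
python3 - <<'E'
from h import *
import cv2
o=env.observe(); print(o["clock"],o["ee_pos"],o["orientation"].round(3),o["grip_width"], np.array([.5989,.2746,.046])-o["ee_pos"])
T=cam("top"); im=eyes.capture("top"); cv2.imwrite("pics/t2.png",im[:,:,::-1])
for n in("mug_mid","tape_mid"): print(n,[(np.array(d["rect"])*[640,400,640,400],d["conf"]) for d in eyes.spot_in(n,"top")[:1]])
# mug clearance: body lower corners after descending
R=o["orientation"]; t=np.array([.5989,.2746,.046])
for a in(-.0375,.0375):
  for b in(-.095,.095): print((t+R@[a,b,-.07]).round(3))
E
```

```text
11.5 [0.59763618 0.27303423 0.16819762] [[ 0.196  0.98  -0.036]
 [ 0.965 -0.199 -0.173]
 [-0.176 -0.001 -0.984]] 0.0020432516023802215 [ 0.00126382  0.00156577 -0.12219762]
mug_mid []
tape_mid [(array([208.   , 201.52 , 217.408, 228.52 ]), 0.73)]
[0.501 0.269 0.122]
[0.687 0.232 0.121]
[0.516 0.342 0.108]
[0.702 0.304 0.108]
```

Request:
{"api": "carry_out", "payload": {"moves": [{"hand": -1, "slide": [0.001, 0.0015, -0.03], "rot": [0, 0, 0]}, {"hand": -1, "slide": [0.001, 0.0015, -0.06], "rot": [0, 0, 0]}, {"hand": -1, "slide": [0.001, 0.0015, -0.085], "rot": [0, 0, 0]}, {"hand": -1, "slide": [0.001, 0.0015, -0.105], "rot": [0, 0, 0]}, {"hand": -1, "slide": [0.001, 0.0015, -0.115], "rot": [0, 0, 0]}, {"hand": -1, "slide": [0.001, 0.0015, -0.121], "rot": [0, 0, 0]}, {"hand": -1, "slide": [0.001, 0.0015, -0.121], "rot": [0, 0, 0]}, {"hand": -1, "slide": [0.001, 0.0015, -0.121], "rot": [0, 0, 0]}]}}

```text
clock: 12.45
ee_pos: [0.5994, 0.276, 0.0483]
orientation: [[0.195, 0.98, -0.034], [0.965, -0.198, -0.172], [-0.175, 0.001, -0.984]]
force: [0.3, -0.2, 0.6]
grip_width: 0.0006
grip_force: 0.0
```

Request:
{"api": "carry_out", "payload": {"moves": [{"hand": -1, "slide": [-0.0006, -0.003, 0], "rot": [0, 0, 0]}, {"hand": -1, "slide": [-0.0012, -0.006, 0], "rot": [0, 0, 0]}, {"hand": -1, "slide": [-0.0018, -0.009, 0], "rot": [0, 0, 0]}, {"hand": -1, "slide": [-0.0023, -0.0115, 0], "rot": [0, 0, 0]}, {"hand": -1, "slide": [-0.0028, -0.014, 0], "rot": [0, 0, 0]}, {"hand": -1, "slide": [-0.0034, -0.017, 0], "rot": [0, 0, 0]}, {"hand": -1, "slide": [-0.004, -0.02, 0], "rot": [0, 0, 0]}, {"hand": -1, "slide": [-0.0047, -0.0235, 0], "rot": [0, 0, 0]}]}}

```text
clock: 13.25
ee_pos: [0.5938, 0.2519, 0.047]
orientation: [[0.194, 0.98, -0.036], [0.965, -0.198, -0.173], [-0.176, -0.001, -0.984]]
force: [0.4, 0.0, 0.3]
grip_width: 0.0002
grip_force: 0.1
```

Request:
{"api": "carry_out", "payload": {"moves": [{"hand": -1, "slide": [-0.0006, -0.003, 0], "rot": [0, 0, 0]}, {"hand": -1, "slide": [-0.0012, -0.006, 0], "rot": [0, 0, 0]}, {"hand": -1, "slide": [-0.0018, -0.009, 0], "rot": [0, 0, 0]}, {"hand": -1, "slide": [-0.0024, -0.012, 0], "rot": [0, 0, 0]}, {"hand": -1, "slide": [-0.003, -0.015, 0], "rot": [0, 0, 0]}, {"hand": -1, "slide": [-0.0036, -0.018, 0], "rot": [0, 0, 0]}, {"hand": -1, "slide": [-0.0042, -0.021, 0], "rot": [0, 0, 0]}, {"hand": -1, "slide": [-0.0047, -0.0235, 0], "rot": [0, 0, 0]}]}}

```text
clock: 14.05
ee_pos: [0.5891, 0.2284, 0.047]
orientation: [[0.195, 0.98, -0.036], [0.965, -0.198, -0.173], [-0.176, -0.001, -0.984]]
force: [0.4, -0.0, -0.3]
grip_width: 0.0006
grip_force: 0.0
```

```bash
python3 - <<'E'
from h import *
import cv2
o=env.observe(); print(o["clock"],o["ee_pos"],o["force"])
im,C=wshot("w6"); s=eyes.capture("side"); t=eyes.capture("top")
cv2.imwrite("pics/c6.png",np.hstack([cv2.resize(im[100:],(480,300)),cv2.resize(s[160:320,240:400],(300,300))])[:,:,::-1])
S=cam("side"); k=o["ee_pos"][:2]-.068*np.array([.197,.98]); print("pred centre",k)
q=proj(discpts(np.r_[k,.06],discR(-.198,0)),S); print((q-[240,160]).min(0)*1.875,(q-[240,160]).max(0)*1.875)
E
```

```text
14.05 [0.58911816 0.22842184 0.04703612] [ 0.40215516 -0.04488965 -0.281541  ]
pred centre [0.57572216 0.16178184]
[ 96.02147519 104.92644706] [151.1823549  210.04618092]
```

View pics/c6.png

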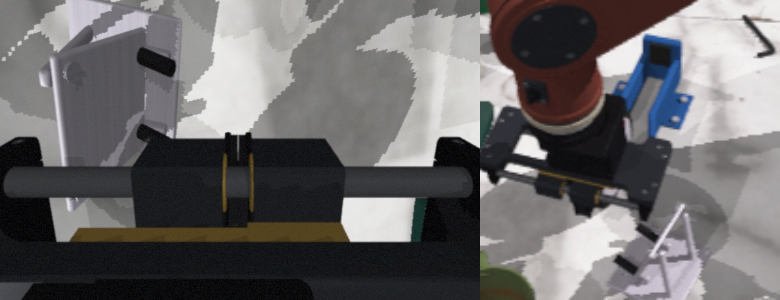

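The hand hides the disc (only a sliver of silver face at (628,120)). The disc stands on its own, so I'll back off and rise for a check before the mouth.

Request:
{"api": "carry_out", "payload": {"moves": [{"hand": -1, "slide": [0.004, 0.02, 0], "rot": [0, 0, 0]}, {"hand": -1, "slide": [0.004, 0.02, 0.045], "rot": [0, 0, 0]}, {"hand": -1, "slide": [0.004, 0.02, 0.09], "rot": [0, 0, 0]}, {"hand": -1, "slide": [0.004, 0.02, 0.135], "rot": [0, 0, 0]}, {"hand": -1, "slide": [-0.002, -0.01, 0.16], "rot": [0, 0, 0]}, {"hand": -1, "slide": [-0.008, -0.04, 0.16], "rot": [0, 0, 0]}, {"hand": -1, "slide": [-0.008, -0.04, 0.16], "rot": [0, 0, 0]}, {"hand": -1, "slide": [-0.008, -0.04, 0.16], "rot": [0, 0, 0]}]}}

```text
clock: 15.0
ee_pos: [0.5811, 0.1885, 0.2071]
orientation: [[0.196, 0.98, -0.036], [0.965, -0.199, -0.172], [-0.176, -0.001, -0.984]]
force: [-0.4, 0.6, -0.8]
grip_width: 0.0004
grip_force: 0.0
```

```bash
python3 - <<'E'
from h import *
import cv2
o=env.observe(); print(o["clock"],o["ee_pos"])
im,C=wshot("w7"); s=eyes.capture("side")
q=proj(discpts(np.array([.5757,.1618,.06]),discR(-.198,0)),C); v=im.copy()
for a in (q[:72],q[72:]): cv2.polylines(v,[a.round().astype(np.int32)],True,(0,255,0),1)
cv2.imwrite("pics/c7.png",np.hstack([cv2.resize(v,(480,300)),cv2.resize(s[160:300,260:400],(300,300),interpolation=2)])[:,:,::-1])
E
```

```text
15.0 [0.58106899 0.18851874 0.2070675 ]
```

View pics/c7.png

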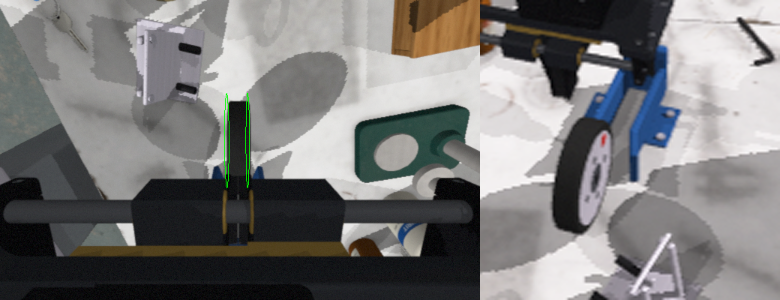

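The disc has rolled forward standing upright: in the wrist view it is still aligned, about 5 mm past the pusher, and the dot has turned forward to (604,141) against the hub at (597,180). I'll go back behind it and continue.

Request:
{"api": "carry_out", "payload": {"moves": [{"hand": -1, "slide": [0.006, 0.03, 0], "rot": [0, 0, 0]}, {"hand": -1, "slide": [0.0105, 0.052, -0.01], "rot": [0, 0, 0]}, {"hand": -1, "slide": [0.0105, 0.052, -0.05], "rot": [0, 0, 0]}, {"hand": -1, "slide": [0.0105, 0.052, -0.09], "rot": [0, 0, 0]}, {"hand": -1, "slide": [0.0105, 0.052, -0.125], "rot": [0, 0, 0]}, {"hand": -1, "slide": [0.0105, 0.052, -0.15], "rot": [0, 0, 0]}, {"hand": -1, "slide": [0.0105, 0.052, -0.16], "rot": [0, 0, 0]}, {"hand": -1, "slide": [0.0105, 0.052, -0.16], "rot": [0, 0, 0]}]}}

```text
clock: 15.9
ee_pos: [0.5901, 0.2409, 0.0447]
orientation: [[0.193, 0.98, -0.04], [0.965, -0.197, -0.174], [-0.178, -0.005, -0.984]]
force: [0.4, -0.6, 0.5]
grip_width: 0.0005
grip_force: 0.0
```

Request:
{"api": "carry_out", "payload": {"moves": [{"hand": -1, "slide": [-0.0006, -0.003, 0], "rot": [0, 0, 0]}, {"hand": -1, "slide": [-0.0012, -0.006, 0], "rot": [0, 0, 0]}, {"hand": -1, "slide": [-0.0018, -0.009, 0], "rot": [0, 0, 0]}, {"hand": -1, "slide": [-0.0024, -0.012, 0], "rot": [0, 0, 0]}, {"hand": -1, "slide": [-0.003, -0.015, 0], "rot": [0, 0, 0]}, {"hand": -1, "slide": [-0.0036, -0.018, 0], "rot": [0, 0, 0]}, {"hand": -1, "slide": [-0.0042, -0.021, 0], "rot": [0, 0, 0]}, {"hand": -1, "slide": [-0.0048, -0.024, 0], "rot": [0, 0, 0]}]}}

```text
clock: 16.7
ee_pos: [0.5868, 0.2164, 0.0471]
orientation: [[0.195, 0.98, -0.036], [0.965, -0.198, -0.173], [-0.176, -0.001, -0.984]]
force: [-0.5, 0.5, -0.2]
grip_width: 0.0003
grip_force: 0.0
```

Request:
{"api": "carry_out", "payload": {"moves": [{"hand": -1, "slide": [-0.0006, -0.003, 0], "rot": [0, 0, 0]}, {"hand": -1, "slide": [-0.0012, -0.006, 0], "rot": [0, 0, 0]}, {"hand": -1, "slide": [-0.0018, -0.009, 0], "rot": [0, 0, 0]}, {"hand": -1, "slide": [-0.0024, -0.012, 0], "rot": [0, 0, 0]}, {"hand": -1, "slide": [-0.003, -0.015, 0], "rot": [0, 0, 0]}, {"hand": -1, "slide": [-0.0036, -0.018, 0], "rot": [0, 0, 0]}, {"hand": -1, "slide": [-0.0042, -0.021, 0], "rot": [0, 0, 0]}, {"hand": -1, "slide": [-0.0048, -0.024, 0], "rot": [0, 0, 0]}]}}

```text
clock: 17.5
ee_pos: [0.582, 0.1925, 0.047]
orientation: [[0.195, 0.98, -0.036], [0.965, -0.198, -0.173], [-0.176, -0.001, -0.984]]
force: [0.2, 0.8, 0.4]
grip_width: 0.0005
grip_force: 0.1
```

Request:
{"api": "carry_out", "payload": {"moves": [{"hand": -1, "slide": [-0.0006, -0.003, 0], "rot": [0, 0, 0]}, {"hand": -1, "slide": [-0.0012, -0.006, 0], "rot": [0, 0, 0]}, {"hand": -1, "slide": [-0.0018, -0.009, 0], "rot": [0, 0, 0]}, {"hand": -1, "slide": [-0.0024, -0.012, 0], "rot": [0, 0, 0]}, {"hand": -1, "slide": [-0.003, -0.015, 0], "rot": [0, 0, 0]}, {"hand": -1, "slide": [-0.0036, -0.018, 0], "rot": [0, 0, 0]}, {"hand": -1, "slide": [-0.0042, -0.021, 0], "rot": [0, 0, 0]}, {"hand": -1, "slide": [-0.0048, -0.024, 0], "rot": [0, 0, 0]}]}}

```text
clock: 18.3
ee_pos: [0.5772, 0.1685, 0.047]
orientation: [[0.194, 0.98, -0.036], [0.965, -0.198, -0.173], [-0.176, -0.001, -0.984]]
force: [0.2, 0.2, 0.5]
grip_width: 0.0006
grip_force: 0.1
```

Request:
{"api": "carry_out", "payload": {"moves": [{"hand": -1, "slide": [-0.0006, -0.003, 0.001], "rot": [0, 0, 0]}, {"hand": -1, "slide": [-0.0012, -0.006, 0.002], "rot": [0, 0, 0]}, {"hand": -1, "slide": [-0.0018, -0.009, 0.003], "rot": [0, 0, 0]}, {"hand": -1, "slide": [-0.0024, -0.012, 0.003], "rot": [0, 0, 0]}, {"hand": -1, "slide": [-0.003, -0.015, 0.003], "rot": [0, 0, 0]}, {"hand": -1, "slide": [-0.0036, -0.018, 0.003], "rot": [0, 0, 0]}, {"hand": -1, "slide": [-0.0042, -0.021, 0.003], "rot": [0, 0, 0]}, {"hand": -1, "slide": [-0.0048, -0.024, 0.003], "rot": [0, 0, 0]}]}}

```text
clock: 19.1
ee_pos: [0.5724, 0.1444, 0.05]
orientation: [[0.194, 0.98, -0.036], [0.965, -0.198, -0.173], [-0.176, -0.001, -0.984]]
force: [0.2, -0.0, -0.2]
grip_width: 0.0003
grip_force: 0.1
```

Request:
{"api": "carry_out", "payload": {"moves": [{"hand": -1, "slide": [-0.0006, -0.003, 0], "rot": [0, 0, 0]}, {"hand": -1, "slide": [-0.0012, -0.006, 0], "rot": [0, 0, 0]}, {"hand": -1, "slide": [-0.0018, -0.009, 0], "rot": [0, 0, 0]}, {"hand": -1, "slide": [-0.0024, -0.012, 0], "rot": [0, 0, 0]}, {"hand": -1, "slide": [-0.003, -0.015, 0], "rot": [0, 0, 0]}, {"hand": -1, "slide": [-0.0036, -0.018, 0], "rot": [0, 0, 0]}, {"hand": -1, "slide": [-0.0042, -0.021, 0], "rot": [0, 0, 0]}, {"hand": -1, "slide": [-0.0048, -0.024, 0], "rot": [0, 0, 0]}]}}

```text
clock: 19.9
ee_pos: [0.5676, 0.1205, 0.05]
orientation: [[0.194, 0.98, -0.036], [0.965, -0.198, -0.173], [-0.176, -0.001, -0.984]]
force: [0.3, 0.2, 0.4]
grip_width: 0.0003
grip_force: 0.1
```

Request:
{"api": "carry_out", "payload": {"moves": [{"hand": -1, "slide": [-0.0006, -0.003, 0], "rot": [0, 0, 0]}, {"hand": -1, "slide": [-0.0012, -0.006, 0], "rot": [0, 0, 0]}, {"hand": -1, "slide": [-0.0018, -0.009, 0], "rot": [0, 0, 0]}, {"hand": -1, "slide": [-0.0024, -0.012, 0], "rot": [0, 0, 0]}, {"hand": -1, "slide": [-0.003, -0.015, 0], "rot": [0, 0, 0]}, {"hand": -1, "slide": [-0.0036, -0.018, 0], "rot": [0, 0, 0]}, {"hand": -1, "slide": [-0.0042, -0.021, 0], "rot": [0, 0, 0]}, {"hand": -1, "slide": [-0.0048, -0.024, 0], "rot": [0, 0, 0]}]}}

```text
clock: 20.7
ee_pos: [0.5628, 0.0965, 0.05]
orientation: [[0.195, 0.98, -0.036], [0.965, -0.198, -0.173], [-0.176, -0.001, -0.984]]
force: [0.4, 0.6, 0.2]
grip_width: 0.0005
grip_force: 0.1
```

Request:
{"api": "carry_out", "payload": {"moves": [{"hand": -1, "slide": [-0.0005, -0.0025, 0], "rot": [0, 0, 0]}, {"hand": -1, "slide": [-0.001, -0.005, 0], "rot": [0, 0, 0]}, {"hand": -1, "slide": [-0.0015, -0.0075, 0], "rot": [0, 0, 0]}, {"hand": -1, "slide": [-0.002, -0.01, 0], "rot": [0, 0, 0]}, {"hand": -1, "slide": [-0.0024, -0.012, 0], "rot": [0, 0, 0]}, {"hand": -1, "slide": [-0.0028, -0.014, 0], "rot": [0, 0, 0]}, {"hand": -1, "slide": [-0.0031, -0.0155, 0], "rot": [0, 0, 0]}, {"hand": -1, "slide": [-0.0034, -0.017, 0], "rot": [0, 0, 0]}]}}

```text
clock: 21.5
ee_pos: [0.5595, 0.0796, 0.0501]
orientation: [[0.195, 0.98, -0.036], [0.965, -0.198, -0.173], [-0.176, -0.001, -0.984]]
force: [-0.3, 0.3, 0.3]
grip_width: 0.0006
grip_force: 0.1
```

Request:
{"api": "carry_out", "payload": {"moves": [{"hand": -1, "slide": [-0.0001, -0.0005, 0], "rot": [0, 0, 0]}, {"hand": -1, "slide": [-0.0002, -0.001, 0], "rot": [0, 0, 0]}, {"hand": -1, "slide": [-0.0003, -0.0015, 0], "rot": [0, 0, 0]}, {"hand": -1, "slide": [-0.0004, -0.002, 0], "rot": [0, 0, 0]}, {"hand": -1, "slide": [-0.0005, -0.0025, 0], "rot": [0, 0, 0]}, {"hand": -1, "slide": [-0.0006, -0.003, 0], "rot": [0, 0, 0]}, {"hand": -1, "slide": [-0.0006, -0.003, 0], "rot": [0, 0, 0]}, {"hand": -1, "slide": [-0.0006, -0.003, 0], "rot": [0, 0, 0]}]}}

```text
clock: 22.3
ee_pos: [0.5591, 0.0771, 0.0502]
orientation: [[0.195, 0.98, -0.035], [0.965, -0.198, -0.172], [-0.176, -0.0, -0.984]]
force: [1.5, 4.3, 0.5]
grip_width: 0.0007
grip_force: 1.7
```

A force of 4.5 N at the expected parked place means the disc is at the stop. I'll back off gently and rise.

Request:
{"api": "carry_out", "payload": {"moves": [{"hand": -1, "slide": [0.0002, 0.001, 0], "rot": [0, 0, 0]}, {"hand": -1, "slide": [0.0006, 0.003, 0], "rot": [0, 0, 0]}, {"hand": -1, "slide": [0.002, 0.01, 0], "rot": [0, 0, 0]}, {"hand": -1, "slide": [0.004, 0.02, 0], "rot": [0, 0, 0]}, {"hand": -1, "slide": [0.006, 0.03, 0.02], "rot": [0, 0, 0]}, {"hand": -1, "slide": [0.008, 0.04, 0.06], "rot": [0, 0, 0]}, {"hand": -1, "slide": [0.01, 0.05, 0.1], "rot": [0, 0, 0]}, {"hand": -1, "slide": [0.012, 0.06, 0.14], "rot": [0, 0, 0]}]}}

```text
clock: 23.1
ee_pos: [0.5706, 0.1378, 0.1913]
orientation: [[0.194, 0.98, -0.036], [0.965, -0.197, -0.173], [-0.177, -0.001, -0.984]]
force: [0.6, 0.3, -0.3]
grip_width: 0.0004
grip_force: 0.0
```

Request:
{"api": "carry_out", "payload": {"moves": [{"hand": -1, "slide": [-0.02, 0, 0.03], "rot": [0, 0, 0]}, {"hand": -1, "slide": [-0.05, 0, 0.06], "rot": [0, 0, 0]}, {"hand": -1, "slide": [-0.08, 0, 0.08], "rot": [0, 0, 0]}, {"hand": -1, "slide": [-0.11, 0, 0.08], "rot": [0, 0, 0]}, {"hand": -1, "slide": [-0.14, 0, 0.08], "rot": [0, 0, 0]}, {"hand": -1, "slide": [-0.14, 0, 0.08], "rot": [0, 0, 0]}, {"hand": -1, "slide": [-0.14, 0, 0.08], "rot": [0, 0, 0]}, {"hand": -1, "slide": [-0.14, 0, 0.08], "rot": [0, 0, 0]}]}}

```text
clock: 23.9
ee_pos: [0.4316, 0.137, 0.2702]
orientation: [[0.194, 0.98, -0.035], [0.965, -0.198, -0.173], [-0.176, -0.0, -0.984]]
force: [0.2, 0.9, 0.3]
grip_width: 0.0005
grip_force: 0.0
```

```bash
python3 - <<'E'
from h import *
import cv2
o=env.observe(); print(o["clock"],o["ee_pos"])
im,C=wshot("w8"); s=eyes.capture("side"); t=eyes.capture("top")
q=proj(discpts(np.array([.5453,.0098,.06]),discR(-.198,0)),C); v=im.copy()
print(q.min(0),q.max(0))
cv2.imwrite("pics/c8.png",np.vstack([np.hstack([cv2.resize(v,(400,250)),cv2.resize(t[150:250,270:430],(400,250),interpolation=2)]),np.hstack([cv2.resize(s[160:260,270:390],(400,333),interpolation=2),cv2.resize(s,(400,333))])])[:,:,::-1])
E
```

```text
23.9 [0.43163921 0.13699219 0.27022698]
[403.03361317 174.27193263] [457.11175319 272.33635863]
```

View pics/c8.png

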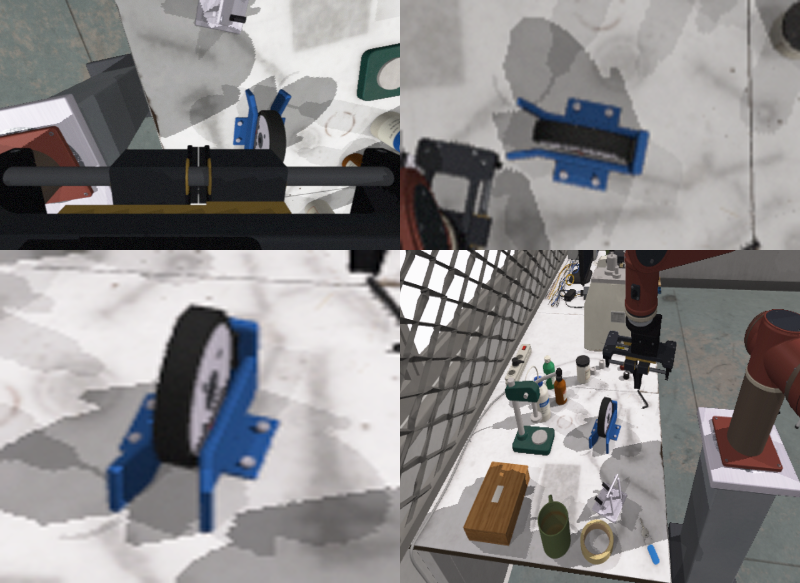

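The final views show the disc upright in the dock at the stop (side crop (195,385), top crop (585,147)), with no dot on the visible upper face and the bystanders in place. One numeric check of rolling against slip using picture c7, then hand in.

```bash
python3 - <<'E'
from h import *
import cv2
S=cam("side"); D=discR(-.198,0)
im=cv2.imread("pics/c7.png")[:,480:].astype(int); b,g,r=im[...,0],im[...,1],im[...,2]
m=(r>150)&(g<110)&(b<110); m[:100]=0; y,x=np.where(m); uv=np.array([x.mean(),y.mean()])*140/300+[260,160]; print(uv,m.sum())
yd=np.array([.197,.98])
for s in (.145,.15,.155):
    c=np.r_[np.array([.5453,.0098])+s*yd,.06]
    for a in (25,30,35,40,45):
        t=np.radians(a); print(s,a,(proj(c+D@[-.013,-.04*np.sin(t),.04*np.cos(t)],S)-uv).round(1)[0],"roll angle",round(np.degrees((.1872-s)/.06)))
# final dot / position: disc rect in both cameras vs parked model
P=discpts(np.array([.5453,.0098,.06]),D)
for n in("side","top"):
    eyes.capture(n); q=proj(P,cam(n)); print(n,q.min(0).round(1),q.max(0).round(1),[(np.round(np.array(d["rect"])*[640,400,640,400],1),d["conf"]) for d in eyes.spot_in("disc",n)[:1]])
E
```

```text
[317.45384615 225.15384615] 26
0.145 25 [-1.8 -0.2] roll angle 40
0.145 30 [-1.3 -0.5] roll angle 40
0.145 35 [-0.9 -0.8] roll angle 40
0.145 40 [-0.5 -0.9] roll angle 40
0.145 45 [-0.1 -0.9] roll angle 40
0.15 25 [-2.5  1.3] roll angle 36
0.15 30 [-2.  1.] roll angle 36
0.15 35 [-1.6  0.7] roll angle 36
0.15 40 [-1.2  0.6] roll angle 36
0.15 45 [-0.8  0.6] roll angle 36
0.155 25 [-3.2  2.9] roll angle 31
0.155 30 [-2.8  2.5] roll angle 31
0.155 35 [-2.3  2.2] roll angle 31
0.155 40 [-1.9  2.1] roll angle 31
0.155 45 [-1.5  2.1] roll angle 31
side [314.7 175.7] [339.3 225.5] [(array([319.7, 178.2, 340.6, 225.6]), 0.76)]
top [322.  197.6] [362.1 213.6] [(array([321.4, 195.6, 362.4, 214.4]), 0.86)]
```

Consistent with rolling without slip, and the disc is at the parked place.

```bash
python3 -c "
from rig import env
print(env.sign_off())"
```

```text
the job is handed in; nothing more can be done
None
```

The disc was set upright on its rim with the dot uppermost, released, then rolled into the dock until it met the end stop, and the job is handed in. It stands there on its own with the robot clear. The dot is hidden behind the cheeks, so I inferred it is at the bottom from slip-free rolling, checked once early in the roll. The jar, tape roll and mug were not touched.

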